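# Build up a model-car differential on its stand

## Task

Build up the model-car differential: first set the grey differential case, slotted cup down, into the aluminium assembly stand, turning it until the slot drops over the bar inside and the case sits flat on the stand's rim. Then put the steel ring gear on top, journal up, and turn it under light pressure until it drops over the four lugs and lies flat on the case. Let go of it; never force the parts, and leave the other parts on the table where they are.

Things in the scene. Friction and masses are not known exactly. Their poses are not given: they have to be found in the camera images.
- stand_rim (a point): Assembly stand of turned aluminium, fixed to the table: foot 90 mm across, 10 mm high; column 40 mm across, 60 mm high. Point: centre of its rim, at the mouth of a round socket 27 mm across, 21 mm deep. A steel bar 4 mm wide crosses the socket floor along this point's x axis; its top is 12 mm below the rim and is seen from above. z is up.
- case_mid (a point): Differential case, 190 g, loose, standing on the table cup down, 56 mm high. Point: on its axis, half-way up (28 mm above its lower end); z up. Plain grey plastic body 56 mm across from 20 to 46 mm above the lower end: grip here. In its open middle a steel shaft with two small pinions is seen, lying along x, in line with the slot below.
- case_slot (a point): Centre of the case's lower end, on its axis. Steel drive cup 24 mm across, 20 mm long, with a slot 7 mm wide, 12 mm deep right across its end along x. It fits the stand's bar either way round, 8 degrees of play. Home, the body's underside rests on the stand's rim and this point is 20 mm below the rim; while not lined up it stands on the bar, 12 mm below the rim.
- case_flange (a point): Centre of the case's flat flange, 46 mm above its lower end, on which the ring gear must lie. On it stand a collar 34 mm across and four lugs 9 mm wide, along +x, +y, -x, -y, reaching 24.5 mm from the axis, all 10 mm high. The body and flange are 56 mm across.
- gear_mid (a point): Ring gear, plain steel, 220 g, loose, lying on the table journal up, 37 mm high. Point: on its axis, half-way up (18.5 mm above its underside); z up. Toothed ring 68 mm across, 15 mm high; on it a round bearing journal 24 mm across, plain from 17.5 to 37 mm above the underside: grip here.
- gear_mouth (a point): Centre of the gear's underside (hidden): a round mouth 51 mm across, 4 mm deep, then four slots 12 mm wide along +x, +y, -x, -y, to 11 mm depth, for the case's lugs; screw holes on top are in line with them. Fits every quarter turn, 4 degrees of play. Home, this point is at the case's flange; not lined up, it rides 6 mm higher on the lugs, centred by the mouth.
- shock_c (a point): Shock absorber with coil spring, 160 mm long, 33 mm thick, lying on the table. Not part of the job: leave it. The point is its middle.
- spur_c (a point): Flat black plastic spur gear, 64 mm across, 9 mm thick, without a journal, lying on the table. Not part of the job: leave it. The point is its middle.
- driver_c (a point): Hex screwdriver, 200 mm long, grey handle 22 mm thick, lying on the table. Not part of the job: leave it. The point is in its handle, 50 mm from the handle's end.
Things that resemble listed ones, but are neither listed nor needed, are in the scene too. Of the things like the part that bears case_mid, leave any that is orange; of the rest the larger one is meant.

How it is judged:
By the outcome, as a careful person would: the job done as asked, in the order asked, and still so for the second after the job is handed in, with the robot touching nothing.
It also fails if it takes over 56 s, if anything falls off the work surface, if the arm or the gripper's body presses on something with over 40 N, if the wrist force passes 120 N, or if a joint passes its speed limit or range.

## Robot

A 6-joint arm with a two-finger parallel gripper is mounted at the origin on the work surface. World frame = base frame: x ahead of the robot, y to its left, z up, the work surface at z = 0. Lengths are in m, angles in rad, forces in N, time in s.
With the tool pointing down it reaches from about 0.4 to 0.925 m from the base axis. Payload 3.4 kg.
Tool frame: the origin (TCP) lies at the centre of the arm's flange, where the gripper is bolted on; the fingertips stand 173 mm ahead of it and the grasp point (between the pads) lies 155 mm ahead of it; y points along the fingers, z is the direction in which the jaws open and shut, and the axes are right-handed (so a half turn about y gives the same grasp; the last joint's range is limited). The gripper opens to 85 mm and grips with 20 to 120 N. Pads are 22 mm wide; open, the fingers measure 114 mm over their backs; the gripper's body (76 mm by 85 mm) begins 54 mm behind the grasp point. The pads swing forward as they close: fully open they stand 13 mm farther back than shut.
Start: joints at [-1.232, 0.307, 1.506, -0, 1.328, -0.073], TCP at [0.23, -0.527, 0.405] pointing down, gripper open.
Joint ranges: [-3.12, 3.12], [-1.05, 2.28], [0.14, 2.33], [-1.42, 4.57], [0.1, 2.73], [-2.68, 2.68]. Speed limits (rad/s): [2.57, 2.57, 3.14, 3.14, 3.14, 3.14].

## Interface

Orientations are given as [roll, pitch, yaw] about the fixed x, y, z axes, in that order (R = Rz(yaw) Ry(pitch) Rx(roll)).
In Python, from workcell import r gives the robot as it stands.
- The arm moves only by the tool apply_moves, never from a script. Its arguments are lists of equal length, an entry for each row: "gripper": the opening, from 0 (shut) to 1 (fully open); "offset": the shift along the tool's x, y, z in cm, a list of three; "turn": the turn, a rotation vector about the tool's x, y, z in rad, a list of three. A call has 1 to 5 rows; each row is the pose to reach, as a shift and turn from the pose measured when the call began, along the tool's axes at that moment; what a row does not reach only later rows make up. A row lasts 1/12 s, in which the tool goes at most 41.7 mm and 7.16 degrees, less where a joint would pass 70% of its speed; a pose out of reach is approached as far as the arm can. A call with a gripper value outside its range is refused whole. The fingers move at their own pace and stop on an object; "grip_force" is the grip in N (left out, the last holds). Time passes only in rows, so rows that repeat a pose let the fingers close. It gives the time, the measured TCP pose, the force and the opening at its end, in the units of the state.
- r.sense(): the state, without advancing time (a new reading comes with each control period).
- r.get_image(name): name is "scene" or "side" or "wrist"; returns (picture, depth): 400x640x3 uint8, red, green, blue; 400x640 float32, m along the optical axis (not along the pixel's ray), 0 where there is no reading.
- r.camera_params(name): a dict with "fx", "fy", "cx", "cy" (pixels), "k1" (the pictures are not rectified: a ray, as slopes to the right and down, at radius r is drawn at 1 + k1 r^2 times it, then the intrinsics apply), "rvec" (rotation vector, rad) and "tvec" (3), from world to camera coordinates, as OpenCV has them. Camera axes: x right, y down, z forward; pixel columns grow to the right and rows downward; lengths in m; the calibration is good to about 2 mm. A picture is of the moment at which its call begins: read the wrist's pose just before it. camera_params takes no time and is no camera call; for the wrist camera it gives the pose at the moment of the call.
- r.sign_off(): hands the job in, once; it reports no verdict.
The state is a dict: "clock": time; "joints": joint angles; "qd": joint speeds; "effort": joint torques, N m; "eef_pos": TCP position; "ee_rot": TCP orientation; "wrist_force": force on the tool from outside, world axes, zero at the start; "wrist_torque": the same for the moment, N m; "finger_gap": finger opening in m.
Only numpy, scipy, OpenCV 4.12 (cv2) and the standard library are available. Lean on these libraries where they do the work, as an engineer would, in place of code of your own. Each camera call takes 0.05 s, during which the arm holds its last target.

## Working session

There is one attempt and no reset: what is moved stays moved. The work goes in short steps, Python scripts to look and compute and a tool call to move; the robot and the scene stay as the last step left them, time stands still between calls to the robot, and variables do not carry over. Pictures are saved under pics/ and viewed, and the job is handed in when it is done.

Besides the shell and the picture viewer there is one more tool, called after "Emit:" by a JSON object that holds its "op" and its "data", one argument or row to a line. apply_moves: Moves the arm, as the interface text tells. Its arguments: {"type":"object","properties":{"gripper":{"type":"array"},"offset":{"type":"array"},"turn":{"type":"array"},"grip_force":{"type":"number"}},"required":["gripper","offset","turn"]}

```bash
ls; mkdir -p pics; cat > h.py <<'E'
import numpy as np, cv2
from workcell import r
def save(im,n): cv2.imwrite('pics/'+n,cv2.cvtColor(im,cv2.COLOR_RGB2BGR))
E
python3 - <<'E'
from h import *
print(r.sense())
for n in ['scene','side','wrist']:
    c=r.camera_params(n); im,d=r.get_image(n); save(im,n+'0.png'); np.savez(''+n+'0.npz',im=im,d=d,**{k:np.array(v) for k,v in c.items()}); print(n,c)
E
```

```text
pics
{'clock': 0.0, 'joints': array([-1.23250788e+00,  3.07588039e-01,  1.50770431e+00,  1.82352940e-06,
        1.32840340e+00, -7.35030776e-02]), 'qd': array([ 0.00118088, -0.00078484, -0.00139775, -0.00090441,  0.00281308,
        0.00061019]), 'effort': array([-3.70998096e-04, -4.57555211e+01, -2.51914072e+01, -7.22495565e-05,
        1.31839470e-02, -8.75846894e-06]), 'eef_pos': array([ 0.23000344, -0.5266093 ,  0.40376039]), 'ee_rot': array([-1.57289362e+00,  1.56209612e-04, -2.72980173e+00]), 'wrist_force': array([-0.96203893,  0.01676941, -0.47795417]), 'wrist_torque': array([-0.00823469, -0.01130872, -0.0089237 ]), 'finger_gap': 0.08563008875814296}
scene {'fx': 487.097040325864, 'fy': 487.097040325864, 'cx': 324.6390794685801, 'cy': 206.2033119078001, 'k1': -0.12977967215466543, 'rvec': array([ 2.06572839,  0.57293284, -0.3376034 ]), 'tvec': array([-0.48474771, -0.07696317,  1.41065843])}
side {'fx': 458.60325693336745, 'fy': 458.60325693336745, 'cx': 313.21911994576317, 'cy': 199.196064576392, 'k1': -0.08693759028115321, 'rvec': array([ 0.40088186, -2.79820337,  1.11581538]), 'tvec': array([0.53144895, 0.17017409, 1.01422478])}
wrist {'fx': 277.8159704385002, 'fy': 277.8159704385002, 'cx': 311.9203821257021, 'cy': 195.6773969388357, 'k1': -0.025851217197822057, 'rvec': array([-2.38934424,  1.56207906,  0.26417449]), 'tvec': array([-0.5732456 , -0.04339478,  0.382666  ])}
```

View pics/scene0.png

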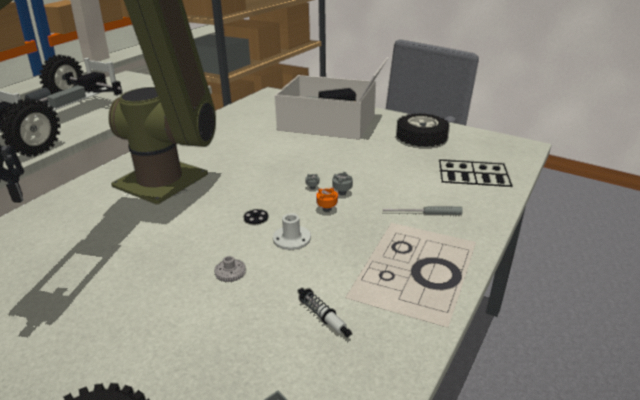

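View pics/side0.png

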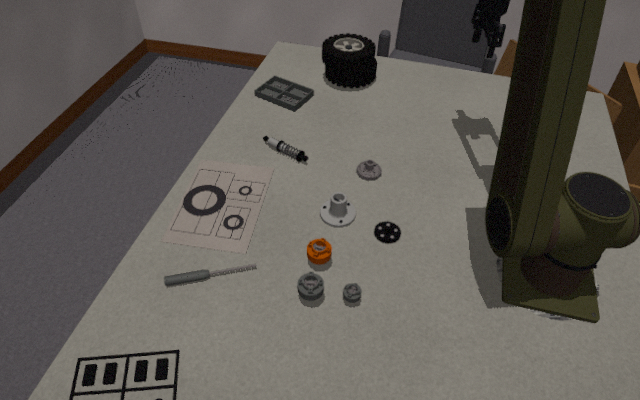

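View pics/wrist0.png

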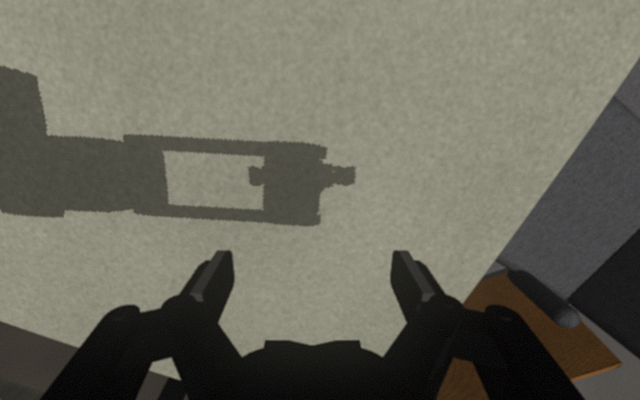

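The scene view shows the large grey case at (342,182), a small grey one at (312,181) and the orange one at (326,198). The stand is at (291,220) and the steel gear at (230,268). In the side view the case is at (311,286), the stand at (338,200) and the gear at (369,170).

```bash
cat >> h.py <<'E'
def K(c): return np.array([[c['fx'],0,c['cx']],[0,c['fy'],c['cy']],[0,0,1.]])
def D(c): return np.array([float(c['k1']),0,0,0])
def deproj(c,uv,z):
    """pixel+depth -> world"""
    p=cv2.undistortPoints(np.array(uv,float).reshape(-1,1,2),K(c),D(c)).reshape(-1,2)
    R=cv2.Rodrigues(np.array(c['rvec']))[0]; z=np.array(z).reshape(-1,1)
    return (np.c_[p,np.ones(len(p))]*z-np.array(c['tvec']))@R
def onplane(c,uv,h):
    p=cv2.undistortPoints(np.array(uv,float).reshape(-1,1,2),K(c),D(c)).reshape(-1,2)
    R=cv2.Rodrigues(np.array(c['rvec']))[0]; o=-R.T@np.array(c['tvec']); d=np.c_[p,np.ones(len(p))]@R
    return o+d*((h-o[2])/d[:,2])[:,None]
def proj(c,P): return cv2.projectPoints(np.array(P,float).reshape(-1,1,3),np.array(c['rvec']),np.array(c['tvec']),K(c),D(c))[0].reshape(-1,2)
def cloud(c,d):
    v,u=np.nonzero(d>0); P=deproj(c,np.c_[u,v],d[v,u]); return u,v,P
def load(n): 
    z=np.load(''+n+'.npz'); return dict(z),z['im'],z['d']
E
python3 - <<'E'
from h import *
for n in ['scene0','side0']:
    c,im,d=load(n); u,v,P=cloud(c,d)
    for nm,px in (dict(case=(342,182),stand=(291,222),gear=(230,268),small=(312,181),orange=(327,199)) if n=='scene0' else dict(case=(311,286),stand=(338,200),gear=(369,170),small=(352,292),orange=(319,250))).items():
        m=(abs(u-px[0])<22)&(abs(v-px[1])<25)&(P[:,2]>0.012)&(P[:,2]<.2)
        Q=P[m]; c0=deproj(c,[px],[d[px[1],px[0]]])[0]
        Q=Q[np.hypot(*(Q[:,:2]-c0[:2]).T)<.07]
        top=np.percentile(Q[:,2],97)
        T=Q[Q[:,2]>top-.006]
        print(n,nm,c0.round(3),'ext',Q[:,:2].min(0).round(3),Q[:,:2].max(0).round(3),'top',top.round(4),T[:,:2].mean(0).round(3),len(Q))
for n,(x,y) in [('scene0',(290,220)),('side0',(335,220))]:
    c,im,d=load(n); w=(170,150); s=im[y-75:y+75,x-90:x+90]
    save(cv2.resize(s,None,fx=4,fy=4,interpolation=cv2.INTER_CUBIC),n+'_crop.png')
E
```

```text
scene0 case [0.511 0.184 0.046] ext [0.478 0.115] [0.533 0.22 ] top 0.0568 [0.505 0.181] 375
scene0 stand [ 0.518 -0.062  0.062] ext [ 0.464 -0.093] [ 0.548 -0.019] top 0.0612 [ 0.505 -0.048] 468
scene0 gear [ 0.471 -0.225  0.023] ext [ 0.429 -0.252] [ 0.495 -0.183] top 0.0386 [ 0.463 -0.218] 513
scene0 small [0.424 0.171 0.031] ext [0.399 0.16 ] [0.49  0.199] top 0.0468 [0.478 0.183] 177
scene0 orange [0.524 0.085 0.048] ext [0.484 0.074] [0.539 0.13 ] top 0.0565 [0.51  0.104] 377
side0 case [0.499 0.203 0.044] ext [0.474 0.134] [0.529 0.228] top 0.0561 [0.501 0.2  ] 607
side0 stand [ 0.505 -0.045  0.049] ext [ 0.476 -0.072] [ 0.541 -0.006] top 0.0598 [ 0.503 -0.044] 385
side0 gear [ 0.458 -0.205  0.017] ext [ 0.427 -0.242] [ 0.488 -0.182] top 0.035 [ 0.459 -0.214] 254
side0 small [0.415 0.189 0.037] ext [0.398 0.162] [0.435 0.204] top 0.0395 [0.416 0.182] 298
side0 orange [0.509 0.108 0.042] ext [0.481 0.078] [0.537 0.177] top 0.0555 [0.509 0.109] 557
```

View pics/scene0_crop.png

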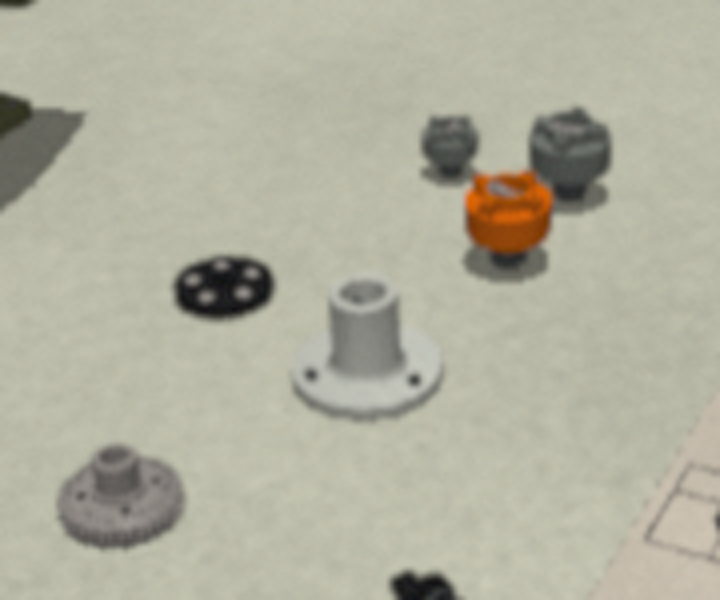

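View pics/side0_crop.png

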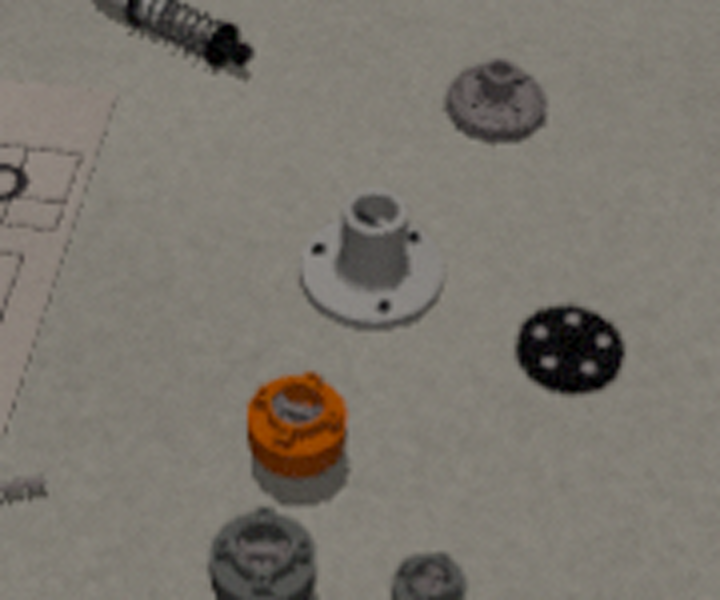

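```bash
cat >> h.py <<'E'
from scipy.spatial.transform import Rotation as Ro
def Rt(s): return Ro.from_euler('xyz',s['ee_rot'])
def go(x,y,z,yaw,s=None):
    """TCP target -> offset cm, rotvec"""
    s=s or r.sense(); R=Rt(s); T=Ro.from_euler('xyz',[-np.pi/2,0,yaw])
    off=R.inv().apply(np.array([x,y,z])-s['eef_pos'])*100; rv=(R.inv()*T).as_rotvec()
    print('pos',s['eef_pos'].round(4),'rot',s['ee_rot'].round(4),'F',s['wrist_force'].round(1),'gap',round(s['finger_gap'],4),'t',round(s['clock'],2),'q6',s['joints'][5].round(2))
    print('  off',off.round(2),'turn',rv.round(3),'rows',(np.linalg.norm(off)/4.17).round(1),(np.linalg.norm(rv)/.125).round(1))
def snap(n):
    c=r.camera_params('wrist'); s=r.sense(); im,d=r.get_image('wrist'); save(im,n+'.png'); np.savez(''+n+'.npz',im=im,d=d,**{k:np.array(v) for k,v in c.items()}); return c,s,im,d
E
python3 - <<'E'
from h import *
s=r.sense(); c=r.camera_params('wrist'); Rc=cv2.Rodrigues(c['rvec'])[0]; o=-Rc.T@c['tvec']
print(Rt(s).inv().apply(o-s['eef_pos']), (Rt(s).inv().apply(Rc)).round(3))
go(0.46,-0.22,0.37,-2.73)
E
```

```text
[-0.08344329  0.02953391 -0.00035389] [[-0.     0.001  1.   ]
 [ 0.946 -0.325  0.001]
 [ 0.325  0.946 -0.001]]
pos [ 0.2301 -0.5267  0.404 ] rot [-1.5723e+00  1.0000e-04 -2.7298e+00] F [ 0.2  1.3 -0.2] gap 0.0855 t 0.15 q6 -0.07
  off [-33.35   3.43 -18.9 ] turn [ 0.002  0.    -0.   ] rows 9.2 0.0
```

Emit:
{"op": "apply_moves", "data": {
  "gripper": [1,1,1,1,1],
  "offset": [
    [-3.6,0.9,-2.1],
    [-7.2,1.8,-4.1],
    [-10.8,2.7,-6.2],
    [-14.4,3.6,-8.2],
    [-18,4.5,-10.2]
  ],
  "turn": [
    [0,0,0],
    [0,0,0],
    [0,0,0],
    [0,0,0],
    [0,0,0]
  ]
}}

```text
clock: 0.57
eef_pos: [0.3524, -0.3624, 0.3594]
ee_rot: [-1.573, 0.0, -2.731]
wrist_force: [0.3, -0.3, 0.1]
finger_gap: 0.0854
```

```bash
python3 - <<'E'
from h import *
go(0.46,-0.215,0.32,-2.73)
E
```

```text
pos [ 0.3524 -0.3624  0.3594] rot [-1.5727e+00  2.0000e-04 -2.7309e+00] F [ 0.3 -0.3  0.1] gap 0.0854 t 0.57 q6 0.28
  off [-15.75   3.96  -9.21] turn [ 0.002 -0.001 -0.   ] rows 4.5 0.0
```

Emit:
{"op": "apply_moves", "data": {
  "gripper": [1,1,1,1,1],
  "offset": [
    [-3.5,0.9,-2],
    [-7,1.8,-4],
    [-10.5,2.7,-6.2],
    [-14,3.6,-8.2],
    [-15.7,4,-9.2]
  ],
  "turn": [
    [0,0,0],
    [0,0,0],
    [0,0,0],
    [0,0,0],
    [0,0,0]
  ]
}}

```text
clock: 0.98
eef_pos: [0.4609, -0.2118, 0.3185]
ee_rot: [-1.575, 0.0, -2.729]
wrist_force: [0.4, 0.3, 0.9]
finger_gap: 0.0853
```

```bash
python3 - <<'E'
from h import *
c,s,im,d=snap('w1'); print(s['eef_pos'],s['qd'].round(2))
print(proj(c,[[.46,-.215,.035],[.504,-.046,.06]]))
go(.49,-.05,.32,-2.73)
E
```

```text
[ 0.46090289 -0.2118032   0.31847801] [ 0.46  0.11 -0.03 -0.04 -0.08  0.44]
[[316.46026011 194.22326103]
 [138.88520829  70.84062503]]
pos [ 0.4619 -0.2104  0.318 ] rot [-1.5766e+00  1.6000e-03 -2.7277e+00] F [ 1.6  2.  -0.1] gap 0.0855 t 1.03 q6 0.64
  off [ -9.02  -0.11 -13.56] turn [ 0.006  0.002 -0.002] rows 3.9 0.1
```

View pics/w1.png

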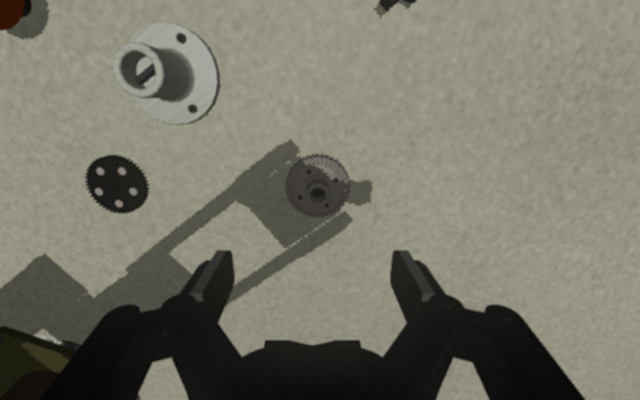

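Gear sits at (318,187) with journal top near (318,192); stand rim at (140,72) with the bar visible as a diagonal. Moving over the stand.

Emit:
{"op": "apply_moves", "data": {
  "gripper": [1,1,1,1,1],
  "offset": [
    [-2.2,0,-3.4],
    [-4.5,0,-6.7],
    [-6.8,0,-10.2],
    [-9,0,-13.5],
    [-9,0,-13.5]
  ],
  "turn": [
    [0,0,0],
    [0,0,0],
    [0,0,0],
    [0,0,0],
    [0,0,0]
  ]
}}

```text
clock: 1.45
eef_pos: [0.4903, -0.0449, 0.3189]
ee_rot: [-1.58, 0.003, -2.722]
wrist_force: [0.4, -0.4, 0.2]
finger_gap: 0.0855
```

```bash
python3 - <<'E'
from h import *
c,s,im,d=snap('w2'); print(s['eef_pos'],s['qd'].round(2))
def crop(im,u,v,h,n,k=6):
    save(cv2.resize(im[max(0,v-h):v+h,max(0,u-h):u+h],None,fx=k,fy=k,interpolation=cv2.INTER_CUBIC),n)
p=proj(c,[[.504,-.046,.06]])[0].astype(int);print(p)
crop(im,p[0],p[1],45,'w2c.png')
c1,im1,_=load('w1'); crop(im1,318,187,42,'w1c.png')
go(.50,.185,.32,-2.73)
E
```

```text
[ 0.49028971 -0.04491929  0.31887049] [-0.07  0.   -0.   -0.09 -0.   -0.08]
[322 188]
pos [ 0.4901 -0.0473  0.3188] rot [-1.5776e+00  1.6000e-03 -2.7217e+00] F [ 0.4 -0.6 -0.6] gap 0.0852 t 1.5 q6 0.96
  off [-10.37   0.04 -20.81] turn [ 0.007  0.008 -0.002] rows 5.6 0.1
```

View pics/w2c.png

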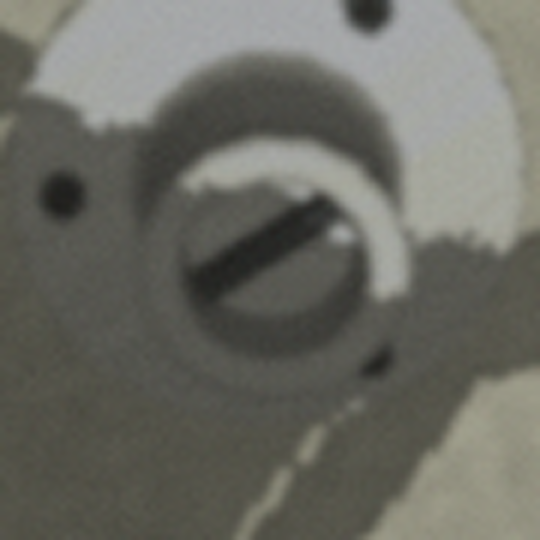

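View pics/w1c.png

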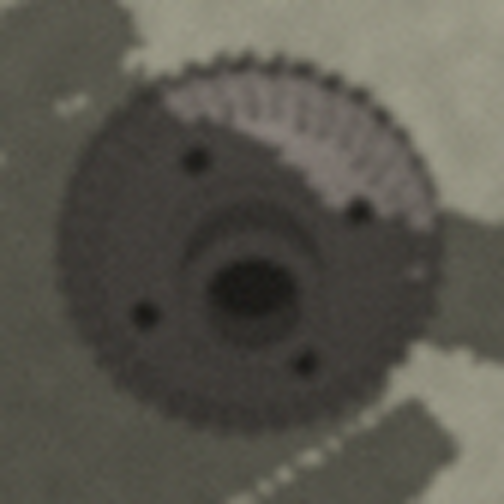

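In w2 the bar runs from crop (195,290) to (335,205), and the rim is centred near (280,265). In w1 the gear's screw holes are at crop (196,160), (360,212), (305,362) and (146,315).

```bash
python3 - <<'E'
from h import *
c,im,d=load('w2'); f=lambda p,o:[np.array(o)+(np.array(q)+.5)/6-.5 for q in p]
a=onplane(c,f([(195,290),(335,205)],(277,143)),.048); print('bar',a.round(4),a.mean(0).round(4),'ang',np.degrees(np.arctan2(*(a[1]-a[0])[[1,0]])))
print('rim',onplane(c,f([(280,265),(150,265),(410,265),(280,135),(280,395)],(277,143)),.06).round(4))
u,v,P=cloud(c,d); m=(abs(P[:,2]-.06)<.006)&(np.hypot(P[:,0]-.505,P[:,1]+.046)<.04);Q=P[m];print(len(Q),np.median(Q,0),Q.min(0),Q.max(0))
c,im,d=load('w1')
a=onplane(c,f([(196,160),(360,212),(305,362),(146,315)],(276,145)),.015); print('gear holes',a.round(4),a.mean(0).round(4))
cc=a.mean(0); ang=np.degrees(np.arctan2(a[:,1]-cc[1],a[:,0]-cc[0])); print(ang, ang%90, np.hypot(*(a-cc)[:,:2].T))
print('journal top',onplane(c,f([(254,290)],(276,145)),.037))
u,v,P=cloud(c,d); m=(abs(P[:,2]-.015)<.004)&(np.hypot(P[:,0]-.46,P[:,1]+.215)<.05);Q=P[m];print(len(Q),Q.min(0),Q.max(0))
E
```

```text
bar [[ 0.4935 -0.0373  0.048 ]
 [ 0.5143 -0.051   0.048 ]] [ 0.5039 -0.0442  0.048 ] ang -33.356532798004736
rim [[ 0.5056 -0.0456  0.06  ]
 [ 0.4979 -0.0286  0.06  ]
 [ 0.5132 -0.0627  0.06  ]
 [ 0.5229 -0.0376  0.06  ]
 [ 0.4873 -0.0541  0.06  ]]
997 [ 0.50517864 -0.04444174  0.06092541] [ 0.4847921  -0.0645887   0.05402228] [ 0.52411412 -0.02492325  0.06302797]
gear holes [[ 0.473  -0.2003  0.015 ]
 [ 0.4759 -0.2295  0.015 ]
 [ 0.4473 -0.2324  0.015 ]
 [ 0.4441 -0.2034  0.015 ]] [ 0.4601 -0.2164  0.015 ]
[  51.17517303  -39.64891036 -128.69783236  140.85141041] [51.17517303 50.35108964 51.30216764 50.85141041] [0.02062198 0.02057839 0.02044259 0.0206219 ]
journal top [[ 0.46237256 -0.21544542  0.037     ]]
2448 [ 0.42637852 -0.24970629  0.01100064] [ 0.49417441 -0.18191643  0.01899803]
```

Emit:
{"op": "apply_moves", "data": {
  "gripper": [1,1,1,1,1],
  "offset": [
    [-1.8,0,-3.7],
    [-3.7,0,-7.4],
    [-5.5,0,-11],
    [-7.3,0,-14.7],
    [-9.2,0,-18.5]
  ],
  "turn": [
    [0.005,0,0],
    [0.005,0,0],
    [0.005,0,0],
    [0.005,0,0],
    [0.005,0,0]
  ]
}}

```text
clock: 1.92
eef_pos: [0.4988, 0.1577, 0.3202]
ee_rot: [-1.572, 0.001, -2.724]
wrist_force: [0.2, -0.6, 0.1]
finger_gap: 0.0852
```

```bash
python3 - <<'E'
from h import *
go(.50,.19,.32,-2.73)
E
```

```text
pos [0.4988 0.1577 0.3202] rot [-1.5717e+00  1.3000e-03 -2.7236e+00] F [ 0.2 -0.6  0.1] gap 0.0852 t 1.92 q6 1.38
  off [-1.42  0.03 -2.9 ] turn [ 0.001  0.006 -0.001] rows 0.8 0.1
```

Emit:
{"op": "apply_moves", "data": {
  "gripper": [1,1,1,1],
  "offset": [
    [-1.4,0.5,-2.9],
    [-1.4,1,-2.9],
    [-1.4,1,-2.9],
    [-1.4,1,-2.9]
  ],
  "turn": [
    [0,0,0],
    [0,0,0],
    [0,0,0],
    [0,0,0]
  ]
}}

```text
clock: 2.25
eef_pos: [0.4998, 0.1886, 0.3097]
ee_rot: [-1.571, -0.001, -2.724]
wrist_force: [0.9, 0.4, -0.1]
finger_gap: 0.0852
```

```bash
python3 - <<'E'
from h import *
c,s,im,d=snap('w3'); print(s['eef_pos'],s['qd'].round(2))
p=proj(c,[[.501,.199,.05]])[0].astype(int);print(p)
h=45;save(cv2.resize(im[p[1]-h:p[1]+h,p[0]-h:p[0]+h],None,fx=6,fy=6,interpolation=cv2.INTER_CUBIC),'w3c.png')
u,v,P=cloud(c,d)
near=np.hypot(P[:,0]-.501,P[:,1]-.199)<.045
for lo,hi in [(.042,.049),(.050,.06)]:
    Q=P[near&(P[:,2]>lo)&(P[:,2]<hi)]; print(len(Q),Q.min(0).round(4),Q.max(0).round(4),np.median(Q,0).round(4))
E
```

```text
[0.49975317 0.18860702 0.30969785] [-0.02 -0.01  0.    0.    0.    0.  ]
[302 194]
1683 [0.474  0.1719 0.042 ] [0.5301 0.2273 0.0489] [0.5059 0.202  0.047 ]
1160 [0.4785 0.1752 0.05  ] [0.527  0.224  0.0588] [0.5023 0.1999 0.0564]
```

View pics/w3.png

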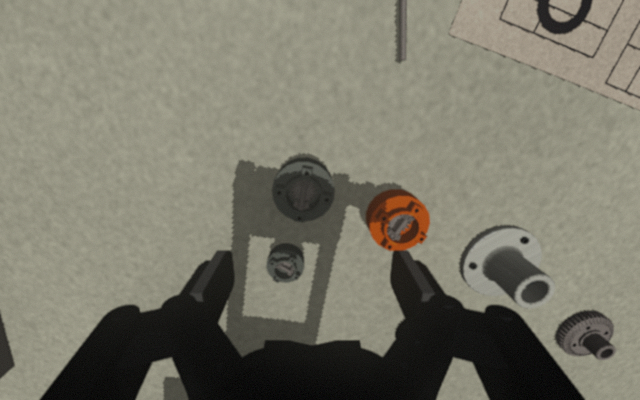

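View pics/w3c.png

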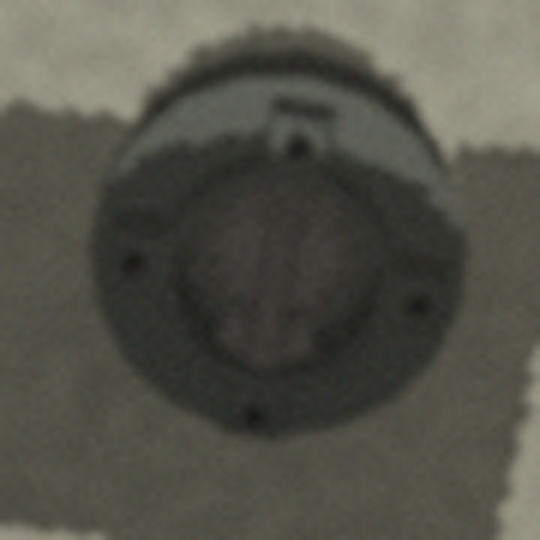

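```bash
python3 - <<'E'
from h import *
c,im,d=load('w3'); p=(302,194);h=30
cr=im[p[1]-h:p[1]+h,p[0]-h:p[0]+h].astype(float); cr=np.clip((cr-20)*3.2,0,255).astype(np.uint8)
save(cv2.resize(cr,None,fx=10,fy=10,interpolation=cv2.INTER_CUBIC),'w3e.png')
f=lambda p,o:[np.array(o)+(np.array(q)+.5)/6-.5 for q in p]
a=onplane(c,f([(297,148),(132,262),(420,305),(255,415)],(257,149)),.056)
cc=a.mean(0); print(a.round(4),cc.round(4),np.degrees(np.arctan2(a[:,1]-cc[1],a[:,0]-cc[0])),np.hypot(*(a-cc)[:,:2].T))
E
```

```text
[[0.5213 0.2041 0.056 ]
 [0.4966 0.2188 0.056 ]
 [0.5073 0.1788 0.056 ]
 [0.482  0.1937 0.056 ]] [0.5018 0.1989 0.056 ] [  15.0845993   104.64222022  -74.62741109 -165.28300628] [0.02021188 0.0206406  0.02077162 0.02047608]
```

View pics/w3e.png

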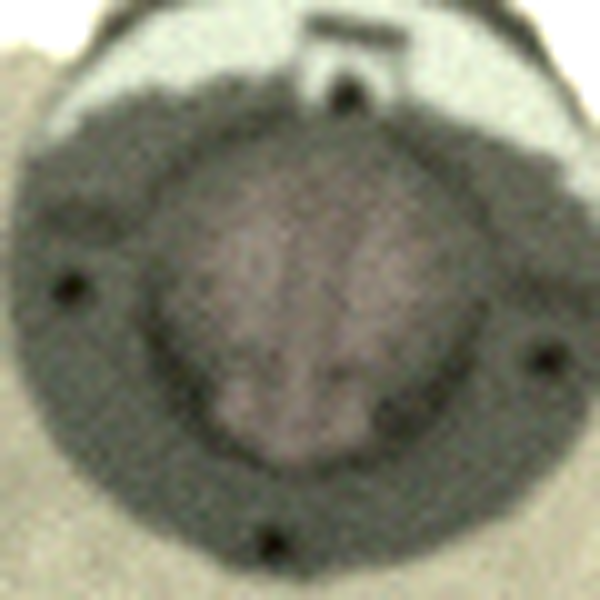

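Shaft direction is unclear in shadow (the pinion seems along the 15° line). I'll look once more from the side, out of shadow.

```bash
python3 - <<'E'
from h import *
go(.52,.275,.28,-2.356)
E
```

```text
pos [0.4999 0.1882 0.31  ] rot [-1.5711e+00 -2.0000e-04 -2.7248e+00] F [ 0.  -0.6 -0. ] gap 0.0857 t 2.3 q6 1.43
  off [-5.36  3.   -7.12] turn [ 0.    -0.369  0.   ] rows 2.3 3.0
```

Emit:
{"op": "apply_moves", "data": {
  "gripper": [1,1,1,1,1],
  "offset": [
    [-1.8,1,-2.4],
    [-3.6,2,-4.8],
    [-5.4,3,-7.1],
    [-5.4,3,-7.1],
    [-5.4,3,-7.1]
  ],
  "turn": [
    [0,-0.12,0],
    [0,-0.24,0],
    [0,-0.37,0],
    [0,-0.37,0],
    [0,-0.37,0]
  ]
}}

```text
clock: 2.72
eef_pos: [0.5211, 0.2741, 0.2795]
ee_rot: [-1.571, -0.001, -2.356]
wrist_force: [-0.9, 0.2, -0.1]
finger_gap: 0.0848
```

```bash
python3 - <<'E'
from h import *
c,s,im,d=snap('w4'); print(s['eef_pos'],s['qd'].round(2))
p=proj(c,[[.501,.199,.05]])[0].astype(int);print(p)
h=36;cr=np.clip((im[p[1]-h:p[1]+h,p[0]-h:p[0]+h].astype(float)-10)*2,0,255).astype(np.uint8)
save(cv2.resize(cr,None,fx=8,fy=8,interpolation=cv2.INTER_CUBIC),'w4c.png')
go(.5015,.199,.26,-2.356)
E
```

```text
[0.52113311 0.27413969 0.2794602 ] [-0.02 -0.03  0.03 -0.01  0.01  0.02]
[357 285]
pos [0.5208 0.2735 0.2798] rot [-1.5709e+00 -1.7000e-03 -2.3572e+00] F [-0.5 -0.8  0.2] gap 0.0855 t 2.77 q6 1.2
  off [6.62 1.99 3.91] turn [ 0.    -0.001  0.002] rows 1.9 0.0
```

View pics/w4c.png

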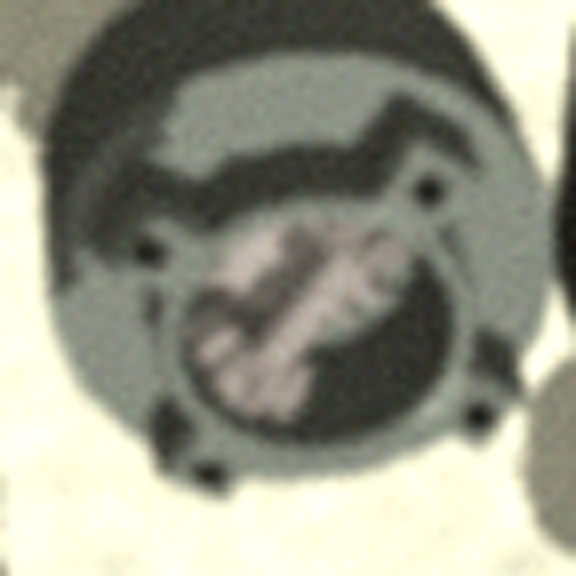

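The shaft with pinions runs from crop (240,380) to (375,265), in line with lug holes (428,190) and (210,475).

```bash
python3 - <<'E'
from h import *
c,im,d=load('w4'); f=lambda p,o:[np.array(o)+(np.array(q)+.5)/8-.5 for q in p]
a=onplane(c,f([(428,190),(210,475),(148,252),(480,415)],(321,249)),.056)
cc=a.mean(0); print(a.round(4),cc.round(4),np.degrees(np.arctan2(a[:,1]-cc[1],a[:,0]-cc[0])),np.hypot(*(a-cc)[:,:2].T))
print(np.degrees(np.arctan2(*(a[0]-a[1])[[1,0]])),np.degrees(np.arctan2(*(a[3]-a[2])[[1,0]])))
go(cc[0],cc[1],.187,-2.356)
E
```

```text
[[0.5217 0.2036 0.056 ]
 [0.4815 0.1928 0.056 ]
 [0.4963 0.2184 0.056 ]
 [0.5072 0.1782 0.056 ]] [0.5017 0.1983 0.056 ] [  14.98546677 -164.85991378  104.93619205  -74.58797065] [0.02070416 0.02087702 0.0208553  0.02079953]
15.06309788863941 -74.82620784155247
pos [0.5208 0.2735 0.2798] rot [-1.5709e+00 -1.7000e-03 -2.3572e+00] F [-0.5 -0.8  0.2] gap 0.0855 t 2.77 q6 1.2
  off [6.65 9.29 3.97] turn [ 0.    -0.001  0.002] rows 2.9 0.0
```

Emit:
{"op": "apply_moves", "data": {
  "gripper": [1,1,1,1,1],
  "offset": [
    [3.3,0.5,2],
    [6.6,1,4],
    [6.65,2,4],
    [6.65,4.5,4],
    [6.65,6.5,4]
  ],
  "turn": [
    [0,0,0],
    [0,0,0],
    [0,0,0],
    [0,0,0],
    [0,0,0]
  ]
}}

```text
clock: 3.18
eef_pos: [0.5019, 0.1954, 0.2155]
ee_rot: [-1.57, 0.0, -2.362]
wrist_force: [-0.2, 0.3, -0.0]
finger_gap: 0.0858
```

```bash
python3 - <<'E'
from h import *
go(.5018,.1985,.186,-2.356)
E
```

```text
pos [0.5019 0.1954 0.2155] rot [-1.5696e+00  1.0000e-04 -2.3624e+00] F [-0.2  0.3 -0. ] gap 0.0858 t 3.18 q6 1.09
  off [-0.21  2.95 -0.22] turn [-0.001 -0.006 -0.   ] rows 0.7 0.1
```

Emit:
{"op": "apply_moves", "data": {
  "gripper": [1,1,1,0.8,0.7],
  "offset": [
    [-0.2,1.5,-0.2],
    [-0.2,2.95,-0.2],
    [-0.2,2.95,-0.2],
    [-0.2,2.95,-0.2],
    [-0.2,2.95,-0.2]
  ],
  "turn": [
    [0,0,0],
    [0,0,0],
    [0,0,0],
    [0,0,0],
    [0,0,0]
  ],
  "grip_force": 40
}}

```text
clock: 3.6
eef_pos: [0.5022, 0.1975, 0.1869]
ee_rot: [-1.569, 0.001, -2.364]
wrist_force: [0.5, 0.3, -0.2]
finger_gap: 0.0636
```

```bash
python3 - <<'E'
from h import *
go(.5018,.1985,.186,-2.356)
E
```

```text
pos [0.5022 0.1975 0.1869] rot [-1.569e+00  9.000e-04 -2.364e+00] F [ 0.5  0.3 -0.2] gap 0.0636 t 3.6 q6 1.09
  off [-0.04  0.09 -0.1 ] turn [-0.002 -0.008 -0.001] rows 0.0 0.1
```

Emit:
{"op": "apply_moves", "data": {
  "gripper": [0.5,0.5,0.5,0.5],
  "offset": [
    [0,0.1,-0.1],
    [0,0.1,-0.1],
    [0,0.1,-0.1],
    [0,0.1,-0.1]
  ],
  "turn": [
    [0,0,0],
    [0,0,0],
    [0,0,0],
    [0,0,0]
  ],
  "grip_force": 40
}}

```text
clock: 3.93
eef_pos: [0.5021, 0.198, 0.1874]
ee_rot: [-1.567, 0.003, -2.364]
wrist_force: [-0.3, -3.0, 6.8]
finger_gap: 0.0548
```

```bash
python3 - <<'E'
from h import *
go(.5018,.1985,.186,-2.356)
E
```

```text
pos [0.5021 0.198  0.1874] rot [-1.5672  0.0027 -2.3637] F [-0.3 -3.   6.8] gap 0.0548 t 3.93 q6 1.09
  off [-0.01  0.14 -0.05] turn [-0.004 -0.008 -0.003] rows 0.0 0.1
```

Emit:
{"op": "apply_moves", "data": {
  "gripper": [0.45,0.45,0.45,0.45,0.45],
  "offset": [
    [0,-1.5,0],
    [0,-4,0],
    [0,-7,0],
    [0,-10,0],
    [0,-10,0]
  ],
  "turn": [
    [0,0,0],
    [0,0,0],
    [0,0,0],
    [0,0,0],
    [0,0,0]
  ],
  "grip_force": 40
}}

```text
clock: 4.35
eef_pos: [0.5036, 0.1989, 0.2932]
ee_rot: [-1.562, 0.013, -2.364]
wrist_force: [1.8, -0.3, -1.9]
finger_gap: 0.055
```

```bash
python3 - <<'E'
from h import *
c,s,im,d=snap('w5')
go(.505,-.045,.28,-3.21)
E
```

```text
pos [0.5029 0.1987 0.2909] rot [-1.5635  0.01   -2.3635] F [ 1.1  0.3 -2.8] gap 0.0548 t 4.4 q6 1.09
  off [16.96  1.04 17.5 ] turn [-0.003  0.846 -0.012] rows 5.8 6.8
```

View pics/w5.png

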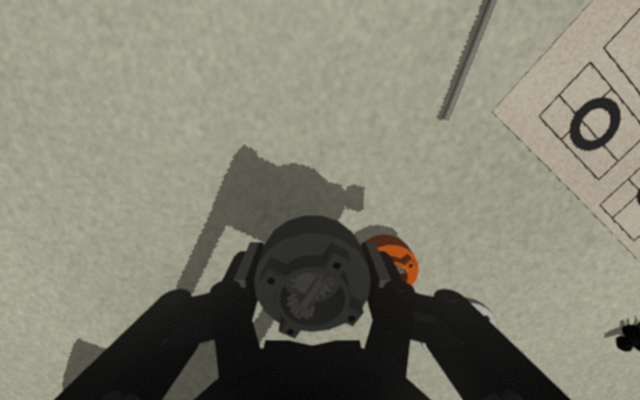

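Case is held level at (315,275), with lug holes at (337,265), (271,281), (289,331) and (352,318).

```bash
python3 - <<'E'
from h import *
c,im,d=load('w5')
p=(312,290);h=45
cr=np.clip(im[p[1]-h:p[1]+h,p[0]-h-5:p[0]+h+5].astype(float)*2.5,0,255).astype(np.uint8)
save(cv2.resize(cr,None,fx=6,fy=6,interpolation=cv2.INTER_CUBIC),'w5c.png')
a=onplane(c,[(337,265),(271,281),(289,331),(352,318)],.1595);cc=a.mean(0);print(a.round(4),cc)
e=a-cc;print(np.degrees(np.arctan2(e[:,1],e[:,0])),np.hypot(*e[:,:2].T))
E
```

```text
[[0.5243 0.2031 0.1595]
 [0.4981 0.2181 0.1595]
 [0.4831 0.1932 0.1595]
 [0.5093 0.1772 0.1595]] [0.5036845  0.19789396 0.1595    ]
[  14.07677874  105.49621606 -167.1002097   -74.70313581] [0.02120438 0.02099133 0.02114504 0.02142408]
```

View pics/w5c.png

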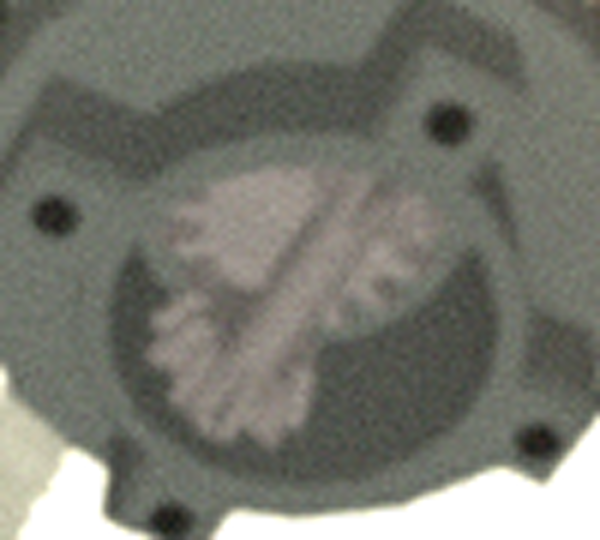

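Emit:
{"op": "apply_moves", "data": {
  "gripper": [0.45,0.45,0.45,0.45,0.45],
  "offset": [
    [2.7,0.2,2.8],
    [5.4,0.3,5.6],
    [8.1,0.4,8.4],
    [10.8,0.6,11.2],
    [13.6,0.8,14]
  ],
  "turn": [
    [0,0.12,-0.01],
    [0,0.24,-0.01],
    [0,0.36,-0.01],
    [0,0.48,-0.01],
    [0,0.6,-0.01]
  ]
}}

```text
clock: 4.82
eef_pos: [0.5034, 0.0023, 0.2813]
ee_rot: [-1.568, 0.001, -2.969]
wrist_force: [-0.0, 0.2, -2.6]
finger_gap: 0.0549
```

```bash
python3 - <<'E'
from h import *
go(.505,-.045,.28,-3.21)
E
```

```text
pos [0.5034 0.0023 0.2813] rot [-1.5682e+00  1.1000e-03 -2.9685e+00] F [-0.   0.2 -2.6] gap 0.0549 t 4.82 q6 1.32
  off [0.66 0.14 4.69] turn [-0.002  0.241 -0.001] rows 1.1 1.9
```

Emit:
{"op": "apply_moves", "data": {
  "gripper": [0.45,0.45,0.45,0.45,0.45],
  "offset": [
    [0.3,0.3,2.3],
    [0.65,0.6,4.7],
    [0.65,1.2,4.7],
    [0.65,1.6,4.7],
    [0.65,1.6,4.7]
  ],
  "turn": [
    [0,0.12,0],
    [0,0.24,0],
    [0,0.24,0],
    [0,0.24,0],
    [0,0.24,0]
  ]
}}

```text
clock: 5.23
eef_pos: [0.504, -0.0449, 0.2635]
ee_rot: [-1.57, -0.003, 3.075]
wrist_force: [-0.4, -0.2, -2.8]
finger_gap: 0.0548
```

```bash
python3 - <<'E'
from h import *
c,s,im,d=snap('w6')
im2,d2=r.get_image('side'); save(cv2.resize(im2[120:260,260:420],None,fx=5,fy=5,interpolation=cv2.INTER_CUBIC),'s6.png')
go(.5047,-.045,.235,-3.21)
E
```

```text
pos [ 0.5046 -0.0442  0.2646] rot [-1.5691e+00 -5.0000e-04  3.0765e+00] F [-0.4 -0.5 -3.3] gap 0.0546 t 5.33 q6 1.47
  off [-0.01  2.96  0.07] turn [-0.002  0.003  0.   ] rows 0.7 0.0
```

View pics/s6.png

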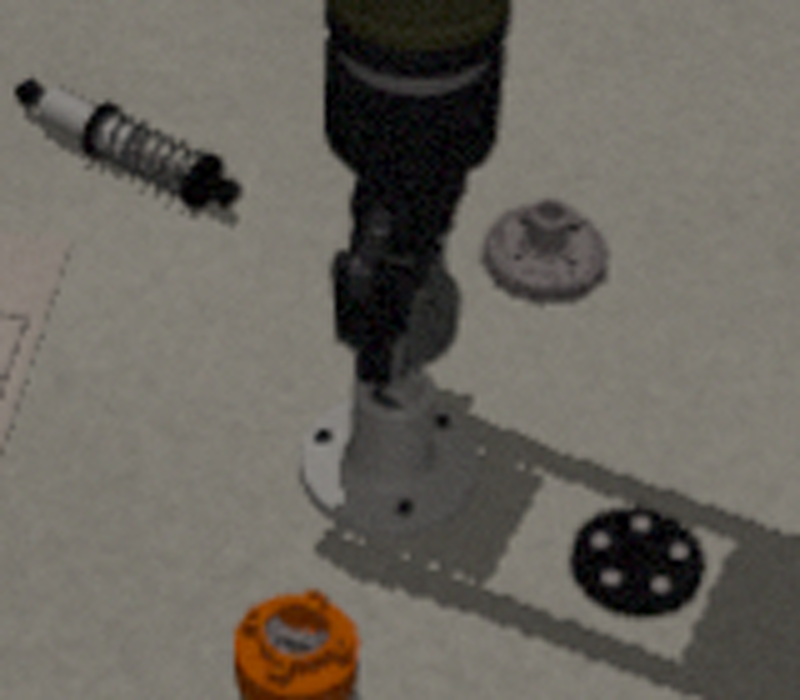

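View pics/w6.png

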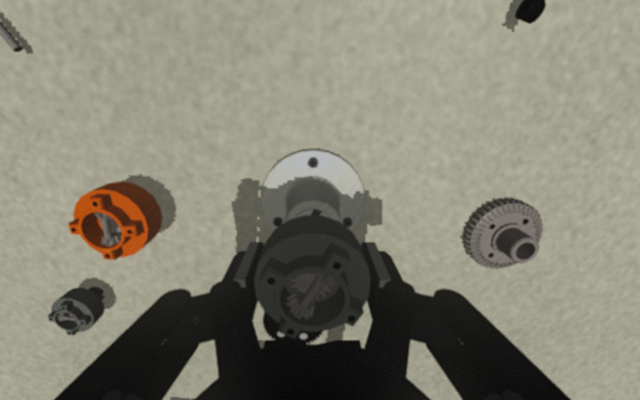

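The case hangs centred above the stand. Lowering gently into the socket.

Emit:
{"op": "apply_moves", "data": {
  "gripper": [0.45,0.45,0.45,0.45,0.45],
  "offset": [
    [0,0.8,0.07],
    [0,1.3,0.07],
    [0,1.7,0.07],
    [0,2.0,0.07],
    [0,2.3,0.07]
  ],
  "turn": [
    [0,0,0],
    [0,0,0],
    [0,0,0],
    [0,0,0],
    [0,0,0]
  ]
}}

```text
clock: 5.75
eef_pos: [0.5045, -0.0446, 0.2411]
ee_rot: [-1.569, -0.001, 3.077]
wrist_force: [0.2, 0.5, -1.9]
finger_gap: 0.055
```

```bash
python3 - <<'E'
from h import *
print(r.sense()['wrist_torque'])
go(.5047,-.045,.2274,-3.21)
E
```

```text
[-0.02970395  0.02214384  0.04807936]
pos [ 0.5045 -0.0446  0.2411] rot [-1.5692e+00 -9.0000e-04  3.0771e+00] F [ 0.2  0.5 -1.9] gap 0.055 t 5.75 q6 1.47
  off [-0.03  1.37  0.04] turn [-0.002  0.004  0.001] rows 0.3 0.0
```

Inside the socket without contact (6 mm below the rim). Continuing down.

Emit:
{"op": "apply_moves", "data": {
  "gripper": [0.45,0.45,0.45,0.45,0.45],
  "offset": [
    [0,0.3,0],
    [0,0.5,0],
    [0,0.7,0],
    [0,0.9,0],
    [0,0.9,0]
  ],
  "turn": [
    [0,0,0],
    [0,0,0],
    [0,0,0],
    [0,0,0],
    [0,0,0]
  ]
}}

```text
clock: 6.17
eef_pos: [0.5044, -0.0447, 0.2318]
ee_rot: [-1.569, -0.001, 3.077]
wrist_force: [-0.5, -1.1, -1.4]
finger_gap: 0.0551
```

```bash
python3 - <<'E'
from h import *
print(r.sense()['wrist_torque'])
go(.5047,-.045,.2274,-3.21)
E
```

```text
[-0.01323784 -0.02626312  0.02306581]
pos [ 0.5044 -0.0447  0.2318] rot [-1.5692e+00 -1.4000e-03  3.0770e+00] F [-0.5 -1.1 -1.4] gap 0.0551 t 6.17 q6 1.47
  off [-0.03  0.44  0.03] turn [-0.002  0.004  0.001] rows 0.1 0.0
```

Already 3.6 mm past the bar-top height, with no force, so the slot is over the bar. On to the rim.

Emit:
{"op": "apply_moves", "data": {
  "gripper": [0.45,0.45,0.45,0.45],
  "offset": [
    [0,0.25,0],
    [0,0.4,0],
    [0,0.5,0],
    [0,0.5,0]
  ],
  "turn": [
    [0,0,0],
    [0,0,0],
    [0,0,0],
    [0,0,0]
  ]
}}

```text
clock: 6.5
eef_pos: [0.5044, -0.0447, 0.2275]
ee_rot: [-1.569, -0.001, 3.077]
wrist_force: [-2.6, -0.9, 4.4]
finger_gap: 0.0551
```

```bash
python3 - <<'E'
from h import *
print(r.sense()['wrist_torque'])
go(.5047,-.045,.2274,-3.21)
E
```

```text
[-0.06991351  0.22285954 -0.01849123]
pos [ 0.5044 -0.0447  0.2275] rot [-1.5691e+00 -9.0000e-04  3.0770e+00] F [-2.6 -0.9  4.4] gap 0.0551 t 6.5 q6 1.47
  off [-0.03  0.01  0.03] turn [-0.002  0.004  0.001] rows 0.0 0.0
```

Seated: contact force begins at exactly the home height. Releasing.

Emit:
{"op": "apply_moves", "data": {
  "gripper": [0.8,1,1,1,1],
  "offset": [
    [0,0,0],
    [0,0,0],
    [0,0,0],
    [0,0,0],
    [0,0,0]
  ],
  "turn": [
    [0,0,0],
    [0,0,0],
    [0,0,0],
    [0,0,0],
    [0,0,0]
  ]
}}

```text
clock: 6.92
eef_pos: [0.5044, -0.0447, 0.2274]
ee_rot: [-1.569, -0.001, 3.077]
wrist_force: [-0.2, -0.4, 0.4]
finger_gap: 0.0853
```

Emit:
{"op": "apply_moves", "data": {
  "gripper": [1,1,1,1,1],
  "offset": [
    [0,-2.5,0],
    [0,-5.5,0],
    [0,-8,0],
    [0,-8.5,0],
    [0,-8.5,0]
  ],
  "turn": [
    [0,0,0],
    [0,0,0],
    [0,0,0],
    [0,0,0],
    [0,0,0]
  ]
}}

```text
clock: 7.33
eef_pos: [0.5054, -0.0447, 0.3144]
ee_rot: [-1.569, 0.004, 3.077]
wrist_force: [0.5, 0.4, -0.5]
finger_gap: 0.0853
```

```bash
python3 - <<'E'
from h import *
c,s,im,d=snap('w7')
p=proj(c,[[.5045,-.045,.096]])[0].astype(int);print(p)
h=50;cr=np.clip((im[p[1]-h:p[1]+h,p[0]-h:p[0]+h].astype(float)-10)*2.2,0,255).astype(np.uint8)
save(cv2.resize(cr,None,fx=6,fy=6,interpolation=cv2.INTER_CUBIC),'w7c.png')
im2,d2=r.get_image('side'); save(cv2.resize(im2[120:260,260:420],None,fx=5,fy=5,interpolation=cv2.INTER_CUBIC),'s7.png')
u,v,P=cloud(c,d); near=np.hypot(P[:,0]-.5045,P[:,1]+.045)<.035
for lo,hi in [(.08,.091),(.0915,.105)]:
    Q=P[near&(P[:,2]>lo)&(P[:,2]<hi)]; print(len(Q),Q.min(0).round(4),Q.max(0).round(4),np.median(Q,0).round(4))
    A=np.c_[Q[:,:2]-[.5045,-.045],np.ones(len(Q))]; print(np.linalg.lstsq(A,Q[:,2],rcond=None)[0])
go(.4605,-.216,.26,2.6)
E
```

```text
[312 221]
2388 [ 0.4765 -0.0721  0.08  ] [ 0.5323 -0.0166  0.091 ] [ 0.5071 -0.0448  0.087 ]
[0.00959303 0.00223346 0.08633419]
1462 [ 0.4821 -0.0672  0.0915] [ 0.5272 -0.0217  0.0994] [ 0.5055 -0.0441  0.0965]
[0.00674343 0.00120381 0.09586763]
pos [ 0.5041 -0.0445  0.3119] rot [-1.5691e+00 -1.6000e-03  3.0770e+00] F [ 0.4 -0.3  0.3] gap 0.0854 t 7.43 q6 1.47
  off [ 3.23  5.22 17.39] turn [-0.002  0.477  0.001] rows 4.4 3.8
```

View pics/w7c.png

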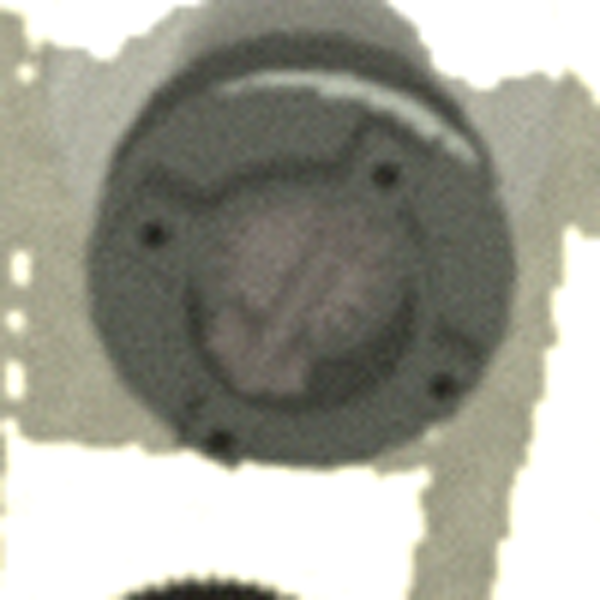

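View pics/s7.png

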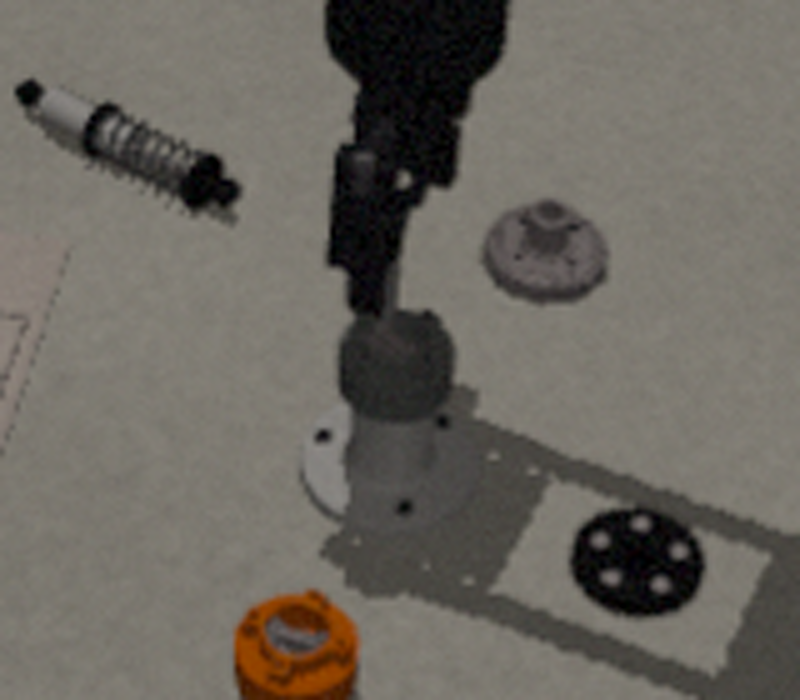

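```bash
python3 - <<'E'
from h import *
f=lambda p,o:[np.array(o)+(np.array(q)+.5)/6-.5 for q in p]
c,im,d=load('w7'); a=onplane(c,f([(385,176),(153,234),(220,442),(441,385)],(262,171)),.096);cc=a.mean(0);e=a-cc
print(cc.round(4),np.degrees(np.arctan2(e[:,1],e[:,0])).round(1),np.hypot(*e[:,:2].T).round(4))
T=np.array([-0.08344329,0.02953391,-0.00035389]); M=np.array([[0,0.001,1.],[.946,-.325,.001],[.325,.946,-.001]])
for n in ['w7','w6','w5']:
    c,im,d=load(n); v,u=np.nonzero(d>0)
    p=cv2.undistortPoints(np.c_[u,v].astype(float).reshape(-1,1,2),K(c),D(c)).reshape(-1,2); X=np.c_[p,np.ones(len(p))]*d[v,u][:,None]
    t=X@M+T
    for sgn in (-1,1):
        m=(t[:,1]<.20)&(abs(t[:,0])<.011)&(sgn*t[:,2]>.026)&(sgn*t[:,2]<.075)
        q=t[m]; print(n,sgn,len(q),'y max',np.sort(q[:,1])[-5:].round(4),'z rng',q[:,2].min().round(4),q[:,2].max().round(4))
E
```

```text
[ 0.5035 -0.0445  0.096 ] [ -33.6   56.2  147.  -123.2] [0.0206 0.0207 0.0208 0.0205]
w7 -1 7150 y max [0.159  0.1591 0.1591 0.1593 0.1595] z rng -0.0742 -0.029
w7 1 7221 y max [0.159  0.159  0.1591 0.1591 0.1597] z rng 0.0281 0.0741
w6 -1 6973 y max [0.1645 0.165  0.1661 0.1666 0.1668] z rng -0.0674 -0.026
w6 1 6848 y max [0.1663 0.1664 0.1664 0.1665 0.1673] z rng 0.026 0.0668
w5 -1 6953 y max [0.1648 0.1649 0.1659 0.1666 0.1667] z rng -0.0677 -0.026
w5 1 6829 y max [0.1655 0.1659 0.1659 0.167  0.167 ] z rng 0.026 0.067
```

Case seated: lug tops at 0.096 m and flange at 0.0865, flat, at −33.4° (lugs at 56.6° mod 90). Now the gear.

Emit:
{"op": "apply_moves", "data": {
  "gripper": [1,1,1,1,1],
  "offset": [
    [0.7,0.3,4],
    [1.5,1,8],
    [2.3,2,12],
    [3.2,3,15.7],
    [3.8,3.5,17.3]
  ],
  "turn": [
    [0,0.03,0],
    [0,0.06,0],
    [0,0.1,0],
    [0,0.1,0],
    [0,0.1,0]
  ]
}}

```text
clock: 7.85
eef_pos: [0.4533, -0.2177, 0.2745]
ee_rot: [-1.569, -0.005, 2.975]
wrist_force: [0.8, -0.3, 0.7]
finger_gap: 0.0854
```

Emit:
{"op": "apply_moves", "data": {
  "gripper": [1,1],
  "offset": [
    [0,0,0],
    [0,0,0]
  ],
  "turn": [
    [0,0,0],
    [0,0,0]
  ]
}}

```text
clock: 8.02
eef_pos: [0.4519, -0.2183, 0.2723]
ee_rot: [-1.571, -0.01, 2.972]
wrist_force: [-0.0, -0.6, 0.3]
finger_gap: 0.0852
```

```bash
python3 - <<'E'
from h import *
c,s,im,d=snap('w8'); print(s['qd'].round(2))
p=proj(c,[[.4605,-.216,.02]])[0].astype(int);print(p)
h=50;cr=np.clip((im[p[1]-h:p[1]+h,p[0]-h:p[0]+h].astype(float)-10)*2,0,255).astype(np.uint8)
save(cv2.resize(cr,None,fx=6,fy=6,interpolation=cv2.INTER_CUBIC),'w8c.png')
go(.4605,-.216,.26,2.977)
E
```

```text
[ 0.04 -0.02 -0.01  0.02  0.01  0.01]
[307 191]
pos [ 0.4526 -0.2175  0.273 ] rot [-1.5706 -0.0087  2.9736] F [-0.   0.2  0.6] gap 0.0854 t 8.07 q6 1.21
  off [-0.77  1.29 -0.28] turn [-0.    -0.003  0.009] rows 0.4 0.1
```

View pics/w8c.png

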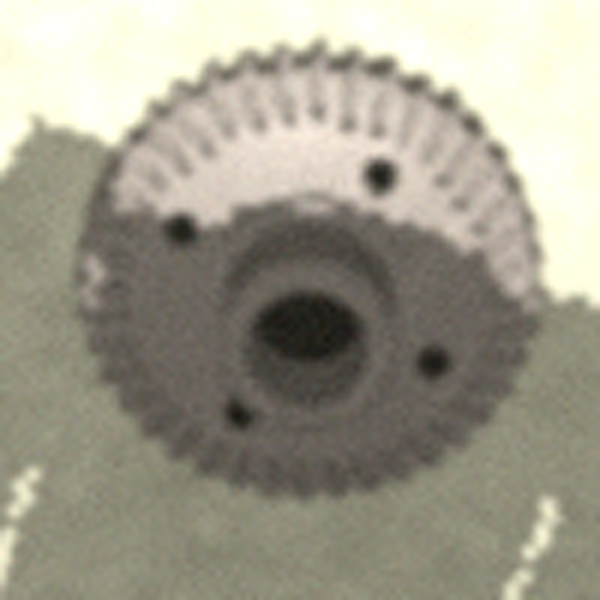

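Gear holes at crop (380,175), (180,229), (239,413) and (433,361); journal top ring centre about (308,340).

```bash
python3 - <<'E'
from h import *
f=lambda p,o:[np.array(o)+(np.array(q)+.5)/6-.5 for q in p]
c,im,d=load('w8'); a=onplane(c,f([(380,175),(180,229),(239,413),(433,361)],(257,141)),.015);cc=a.mean(0);e=a-cc
print(cc.round(4),(np.degrees(np.arctan2(e[:,1],e[:,0]))%90).round(1),np.hypot(*e[:,:2].T).round(4))
print(onplane(c,f([(308,335)],(257,141)),.037))
go(cc[0],cc[1],.191,2.977)
E
```

```text
[ 0.46   -0.2159  0.015 ] [50.7 51.2 50.8 51.7] [0.0206 0.0207 0.0208 0.0207]
[[ 0.46190952 -0.21658918  0.037     ]]
pos [ 0.4526 -0.2175  0.273 ] rot [-1.5706 -0.0087  2.9736] F [-0.   0.2  0.6] gap 0.0854 t 8.07 q6 1.21
  off [-0.78  8.19 -0.28] turn [-0.    -0.003  0.009] rows 2.0 0.1
```

Emit:
{"op": "apply_moves", "data": {
  "gripper": [1,1,1,1,1],
  "offset": [
    [-0.6,2,-0.2],
    [-0.8,4.5,-0.3],
    [-0.8,6.5,-0.3],
    [-0.8,7.8,-0.3],
    [-0.8,7.8,-0.3]
  ],
  "turn": [
    [0,0,0.009],
    [0,0,0.009],
    [0,0,0.009],
    [0,0,0.009],
    [0,0,0.009]
  ]
}}

```text
clock: 8.48
eef_pos: [0.4596, -0.2135, 0.1924]
ee_rot: [-1.573, -0.005, 2.976]
wrist_force: [-0.9, 0.5, -0.5]
finger_gap: 0.0853
```

```bash
python3 - <<'E'
from h import *
go(.460,-.2159,.191,2.977)
E
```

```text
pos [ 0.4596 -0.2135  0.1924] rot [-1.5731 -0.0052  2.9757] F [-0.9  0.5 -0.5] gap 0.0853 t 8.48 q6 1.22
  off [-0.08  0.14  0.23] turn [ 0.002 -0.001  0.005] rows 0.1 0.0
```

Emit:
{"op": "apply_moves", "data": {
  "gripper": [0.8,0.6,0.45,0.4,0.36],
  "offset": [
    [-0.1,0.1,0.2],
    [-0.1,0.1,0.25],
    [-0.1,0.1,0.25],
    [-0.1,0.1,0.25],
    [-0.1,0.1,0.25]
  ],
  "turn": [
    [0,0,0.005],
    [0,0,0.005],
    [0,0,0.005],
    [0,0,0.005],
    [0,0,0.005]
  ],
  "grip_force": 40
}}

```text
clock: 8.9
eef_pos: [0.4606, -0.2162, 0.1923]
ee_rot: [-1.573, 0.002, 2.976]
wrist_force: [0.2, 0.4, -0.0]
finger_gap: 0.0307
```

```bash
python3 - <<'E'
from h import *
go(.460,-.2159,.191,2.977)
E
```

```text
pos [ 0.4606 -0.2162  0.1923] rot [-1.5725e+00  1.6000e-03  2.9757e+00] F [ 0.2  0.4 -0. ] gap 0.0307 t 8.9 q6 1.21
  off [ 0.06  0.13 -0.02] turn [ 0.002 -0.001 -0.002] rows 0.0 0.0
```

Emit:
{"op": "apply_moves", "data": {
  "gripper": [0.15,0.15,0.15,0.15,0.15],
  "offset": [
    [0,0.05,0],
    [0,0.05,0],
    [0,0.05,0],
    [0,0.05,0],
    [0,0.05,0]
  ],
  "turn": [
    [0,0,0],
    [0,0,0],
    [0,0,0],
    [0,0,0],
    [0,0,0]
  ],
  "grip_force": 40
}}

```text
clock: 9.32
eef_pos: [0.4606, -0.2163, 0.1925]
ee_rot: [-1.572, 0.003, 2.975]
wrist_force: [-1.3, 0.6, 6.0]
finger_gap: 0.0224
```

```bash
python3 - <<'E'
from h import *
go(.460,-.2159,.191,2.977)
E
```

```text
pos [ 0.4606 -0.2163  0.1925] rot [-1.5722e+00  2.5000e-03  2.9755e+00] F [-1.3  0.6  6. ] gap 0.0224 t 9.32 q6 1.21
  off [ 0.07  0.15 -0.03] turn [ 0.001 -0.002 -0.003] rows 0.0 0.0
```

Emit:
{"op": "apply_moves", "data": {
  "gripper": [0.15,0.15,0.15,0.15,0.15],
  "offset": [
    [0,-1.5,0],
    [0,-4.5,0],
    [0,-8,0],
    [0,-11,0],
    [0,-13,0]
  ],
  "turn": [
    [0,0,0],
    [0,0,0],
    [0,0,0],
    [0,0,0],
    [0,0,0]
  ]
}}

```text
clock: 9.73
eef_pos: [0.4605, -0.2167, 0.3252]
ee_rot: [-1.571, 0.006, 2.975]
wrist_force: [0.9, 0.2, -1.9]
finger_gap: 0.0225
```

```bash
python3 - <<'E'
from h import *
go(.5041,-.0449,.33,3.072)
E
```

```text
pos [ 0.4605 -0.2167  0.3252] rot [-1.5711  0.0056  2.9753] F [ 0.9  0.2 -1.9] gap 0.0225 t 9.73 q6 1.21
  off [ -1.46  -0.47 -17.66] turn [ 0.    -0.097 -0.006] rows 4.3 0.8
```

Emit:
{"op": "apply_moves", "data": {
  "gripper": [0.15,0.15,0.15,0.15,0.15],
  "offset": [
    [-0.3,-0.3,-3.5],
    [-0.6,-0.5,-7],
    [-0.9,-0.5,-10.5],
    [-1.2,-0.5,-14],
    [-1.45,-0.5,-17.6]
  ],
  "turn": [
    [0,-0.02,0],
    [0,-0.04,0],
    [0,-0.06,0],
    [0,-0.08,0],
    [0,-0.097,-0.006]
  ]
}}

```text
clock: 10.15
eef_pos: [0.5037, -0.0443, 0.3304]
ee_rot: [-1.571, -0.0, 3.072]
wrist_force: [1.1, -1.1, -2.3]
finger_gap: 0.0222
```

Emit:
{"op": "apply_moves", "data": {
  "gripper": [0.15,0.15],
  "offset": [
    [0,0,0],
    [0,0,0]
  ],
  "turn": [
    [0,0,0],
    [0,0,0]
  ]
}}

```text
clock: 10.32
eef_pos: [0.5036, -0.0424, 0.33]
ee_rot: [-1.571, -0.001, 3.076]
wrist_force: [-0.1, 0.2, -1.7]
finger_gap: 0.0225
```

```bash
python3 - <<'E'
from h import *
c,s,im,d=snap('w9'); cr=np.clip((im.astype(float)-5)*1.8,0,255).astype(np.uint8); save(cr,'w9b.png')
go(.5041,-.0449,.31,3.072)
go(.5041,-.0449,.293,3.072)
E
```

```text
pos [ 0.5034 -0.0436  0.33  ] rot [-1.5704e+00 -1.3000e-03  3.0743e+00] F [ 0.1 -0.5 -1.3] gap 0.022 t 10.37 q6 1.47
  off [-0.08  2.    0.13] turn [-0.     0.002  0.001] rows 0.5 0.0
pos [ 0.5034 -0.0436  0.33  ] rot [-1.5704e+00 -1.3000e-03  3.0743e+00] F [ 0.1 -0.5 -1.3] gap 0.022 t 10.37 q6 1.47
  off [-0.08  3.7   0.12] turn [-0.     0.002  0.001] rows 0.9 0.0
```

View pics/w9b.png

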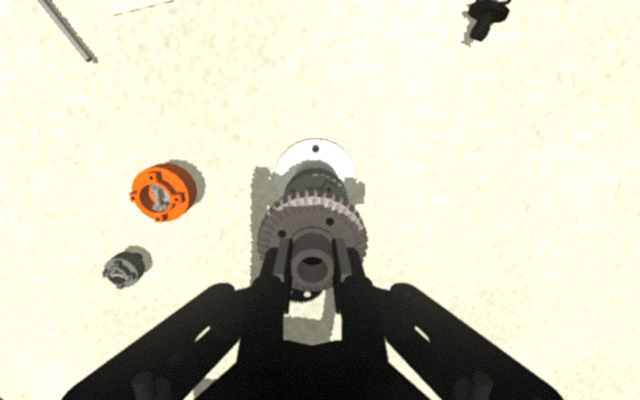

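```bash
python3 - <<'E'
from h import *
c,im,d=load('w9'); cr=np.clip((im[190:290,250:380].astype(float)-5)*2,0,255).astype(np.uint8); save(cv2.resize(cr,None,fx=6,fy=6,interpolation=cv2.INTER_CUBIC),'w9c.png')
E
```

```text
(no output)
```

View pics/w9c.png

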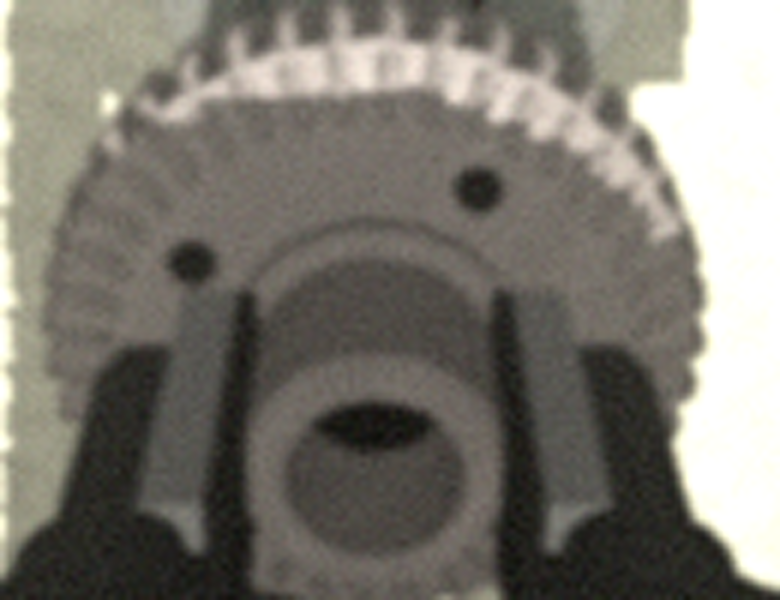

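Two gear holes seen at crop (479,188) and (191,262).

```bash
python3 - <<'E'
from h import *
f=lambda p,o:[np.array(o)+(np.array(q)+.5)/6-.5 for q in p]
c,im,d=load('w9'); a=onplane(c,f([(479,188),(191,262)],(250,190)),.1525)[:,:2]
ch=a[1]-a[0]; L=np.linalg.norm(ch); mid=a.mean(0); n=np.array([-ch[1],ch[0]])/L
ctr=mid+n*L/2; print(a,L,L/2**.5,ctr)
e=a-ctr; print(np.degrees(np.arctan2(e[:,1],e[:,0]))%90)
go(.5041,-.0449,.31,3.072)
E
```

```text
[[ 0.51965687 -0.05337329]
 [ 0.51352117 -0.02469572]] 0.02932660170691971 0.020737038936119907 [ 0.50225024 -0.04210236]
[57.07663509 57.07663509]
pos [ 0.5034 -0.0436  0.33  ] rot [-1.5704e+00 -1.3000e-03  3.0743e+00] F [ 0.1 -0.5 -1.3] gap 0.022 t 10.37 q6 1.47
  off [-0.08  2.    0.13] turn [-0.     0.002  0.001] rows 0.5 0.0
```

Emit:
{"op": "apply_moves", "data": {
  "gripper": [0.15,0.15,0.15,0.15,0.15],
  "offset": [
    [-0.1,1,0.1],
    [-0.1,2,0.13],
    [-0.1,3,0.13],
    [-0.1,3.7,0.13],
    [-0.1,3.7,0.13]
  ],
  "turn": [
    [0,0.003,0],
    [0,0.003,0],
    [0,0.003,0],
    [0,0.003,0],
    [0,0.003,0]
  ]
}}

```text
clock: 10.78
eef_pos: [0.5031, -0.0457, 0.2905]
ee_rot: [-1.571, -0.006, 3.07]
wrist_force: [-0.3, -0.4, -2.3]
finger_gap: 0.0224
```

```bash
python3 - <<'E'
from h import *
go(.5045,-.0449,.2845,3.072)
E
```

```text
pos [ 0.5031 -0.0457  0.2905] rot [-1.5708 -0.0062  3.0697] F [-0.3 -0.4 -2.3] gap 0.0224 t 10.78 q6 1.47
  off [-0.13  0.6  -0.09] turn [ 0.    -0.002  0.006] rows 0.1 0.1
```

Emit:
{"op": "apply_moves", "data": {
  "gripper": [0.15,0.15,0.15,0.15],
  "offset": [
    [-0.13,0,-0.08],
    [-0.13,0,-0.08],
    [-0.13,0,-0.08],
    [-0.13,0,-0.08]
  ],
  "turn": [
    [0,0,0.006],
    [0,0,0.006],
    [0,0,0.006],
    [0,0,0.006]
  ]
}}

```text
clock: 11.12
eef_pos: [0.5047, -0.0451, 0.2909]
ee_rot: [-1.571, 0.001, 3.07]
wrist_force: [0.7, 0.2, -0.8]
finger_gap: 0.0227
```

```bash
python3 - <<'E'
from h import *
go(.5045,-.0449,.2845,3.07)
E
```

```text
pos [ 0.5047 -0.0451  0.2909] rot [-1.5707e+00  7.0000e-04  3.0696e+00] F [ 0.7  0.2 -0.8] gap 0.0227 t 11.12 q6 1.47
  off [ 0.03  0.64 -0.02] turn [-0.    -0.    -0.001] rows 0.2 0.0
```

Emit:
{"op": "apply_moves", "data": {
  "gripper": [0.15,0.15,0.15,0.15,0.15],
  "offset": [
    [0,0.15,-0.02],
    [0,0.3,-0.02],
    [0,0.4,-0.02],
    [0,0.5,-0.02],
    [0,0.5,-0.02]
  ],
  "turn": [
    [0,0,0],
    [0,0,0],
    [0,0,0],
    [0,0,0],
    [0,0,0]
  ]
}}

```text
clock: 11.53
eef_pos: [0.5046, -0.0448, 0.2857]
ee_rot: [-1.571, 0.0, 3.07]
wrist_force: [-1.1, -0.3, -1.6]
finger_gap: 0.0225
```

```bash
python3 - <<'E'
from h import *
print(r.sense()['wrist_torque'].round(3))
go(.5045,-.0449,.2845,3.07)
E
```

```text
[-0.025  0.052  0.011]
pos [ 0.5046 -0.0448  0.2857] rot [-1.5708e+00  3.0000e-04  3.0697e+00] F [-1.1 -0.3 -1.6] gap 0.0225 t 11.53 q6 1.47
  off [0.01 0.12 0.01] turn [-0. -0. -0.] rows 0.0 0.0
```

The underside is now 2.8 mm below the lug tops with no contact force, so the mouth is over the lugs. Continuing down.

Emit:
{"op": "apply_moves", "data": {
  "gripper": [0.15,0.15,0.15,0.15,0.15],
  "offset": [
    [0,0.1,0],
    [0,0.2,0],
    [0,0.3,0],
    [0,0.35,0],
    [0,0.35,0]
  ],
  "turn": [
    [0,0,0],
    [0,0,0],
    [0,0,0],
    [0,0,0],
    [0,0,0]
  ]
}}

```text
clock: 11.95
eef_pos: [0.5046, -0.0448, 0.282]
ee_rot: [-1.571, 0.0, 3.07]
wrist_force: [0.1, 0.1, -1.2]
finger_gap: 0.0226
```

```bash
python3 - <<'E'
from h import *
print(r.sense()['wrist_torque'].round(3))
go(.5045,-.0449,.2785,3.07)
E
```

```text
[-0.03  -0.01  -0.064]
pos [ 0.5046 -0.0448  0.282 ] rot [-1.5708  0.      3.0697] F [ 0.1  0.1 -1.2] gap 0.0226 t 11.95 q6 1.47
  off [0.01 0.35 0.01] turn [-0. -0. -0.] rows 0.1 0.0
```

Past the ride-up height (0.2845) with no resistance, so the slots are over the lugs.

Emit:
{"op": "apply_moves", "data": {
  "gripper": [0.15,0.15,0.15,0.15,0.15],
  "offset": [
    [0,0.1,0],
    [0,0.2,0],
    [0,0.3,0],
    [0,0.38,0],
    [0,0.4,0]
  ],
  "turn": [
    [0,0,0],
    [0,0,0],
    [0,0,0],
    [0,0,0],
    [0,0,0]
  ]
}}

```text
clock: 12.37
eef_pos: [0.5046, -0.0448, 0.2785]
ee_rot: [-1.571, 0.0, 3.07]
wrist_force: [-1.8, -0.2, 5.3]
finger_gap: 0.0224
```

```bash
python3 - <<'E'
from h import *
print(r.sense()['wrist_torque'].round(3))
go(.5045,-.0449,.2785,3.07)
E
```

```text
[ 0.107  0.255 -0.017]
pos [ 0.5046 -0.0448  0.2785] rot [-1.5707e+00  2.0000e-04  3.0698e+00] F [-1.8 -0.2  5.3] gap 0.0224 t 12.37 q6 1.47
  off [0.01 0.   0.01] turn [-0. -0. -0.] rows 0.0 0.0
```

Home height reached with contact. Releasing and backing off.

Emit:
{"op": "apply_moves", "data": {
  "gripper": [0.4,0.6,0.8,1,1],
  "offset": [
    [0,0,0],
    [0,0,0],
    [0,0,0],
    [0,0,0],
    [0,0,0]
  ],
  "turn": [
    [0,0,0],
    [0,0,0],
    [0,0,0],
    [0,0,0],
    [0,0,0]
  ]
}}

```text
clock: 12.78
eef_pos: [0.5046, -0.0448, 0.2785]
ee_rot: [-1.571, 0.0, 3.07]
wrist_force: [-0.1, 0.0, -0.6]
finger_gap: 0.0806
```

Emit:
{"op": "apply_moves", "data": {
  "gripper": [1,1,1,1,1],
  "offset": [
    [0,-2.5,0],
    [0,-5.5,0],
    [0,-8,0],
    [0,-10,0],
    [0,-10,0]
  ],
  "turn": [
    [0,0,0],
    [0,0,0],
    [0,0,0],
    [0,0,0],
    [0,0,0]
  ]
}}

```text
clock: 13.2
eef_pos: [0.5061, -0.045, 0.3829]
ee_rot: [-1.57, 0.009, 3.07]
wrist_force: [-0.3, -0.5, 0.3]
finger_gap: 0.0853
```

```bash
python3 - <<'E'
from h import *
c,s,im,d=snap('w10'); print(s['eef_pos'],s['wrist_force'].round(1))
p=proj(c,[[.5045,-.045,.1]])[0].astype(int);print(p)
h=50;cr=np.clip((im[p[1]-h:p[1]+h,p[0]-h:p[0]+h].astype(float)-10)*2,0,255).astype(np.uint8)
save(cv2.resize(cr,None,fx=6,fy=6,interpolation=cv2.INTER_CUBIC),'w10c.png')
c2=r.camera_params('side');im2,d2=r.get_image('side'); save(cv2.resize(np.clip(im2[100:260,250:430].astype(float)*1.8,0,255).astype(np.uint8),None,fx=4,fy=4,interpolation=cv2.INTER_CUBIC),'s10.png')
u,v,P=cloud(c,d); rr=np.hypot(P[:,0]-.5045,P[:,1]+.045)
for nm,lo,hi,a,b in [('ring',.09,.115,.015,.030),('journal',.115,.13,0,.013)]:
    Q=P[(rr>a)&(rr<b)&(P[:,2]>lo)&(P[:,2]<hi)]; A=np.c_[Q[:,:2]-[.5045,-.045],np.ones(len(Q))]; print(nm,len(Q),np.median(Q,0).round(4),np.linalg.lstsq(A,Q[:,2],rcond=None)[0].round(4))
E
```

```text
[ 0.50614159 -0.04502319  0.38285121] [-0.3 -0.5  0.3]
[312 196]
ring 2023 [ 0.5096 -0.046   0.1022] [-0.0011  0.0081  0.1022]
journal 436 [ 0.5053 -0.044   0.1237] [-0.0222 -0.0041  0.1226]
```

View pics/w10c.png

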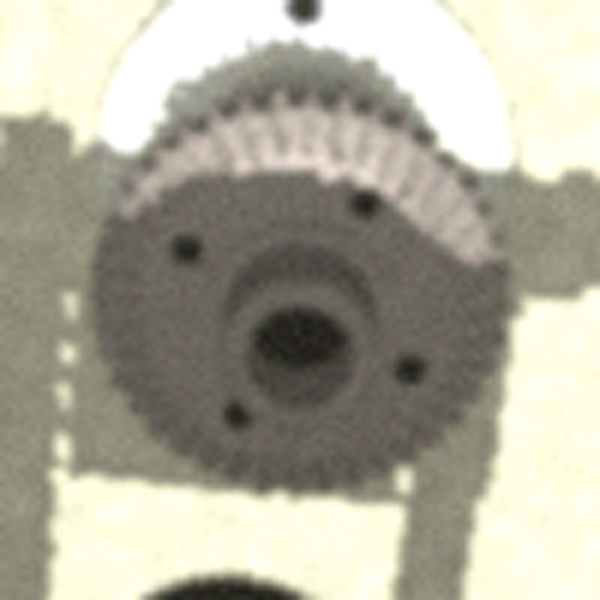

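View pics/s10.png

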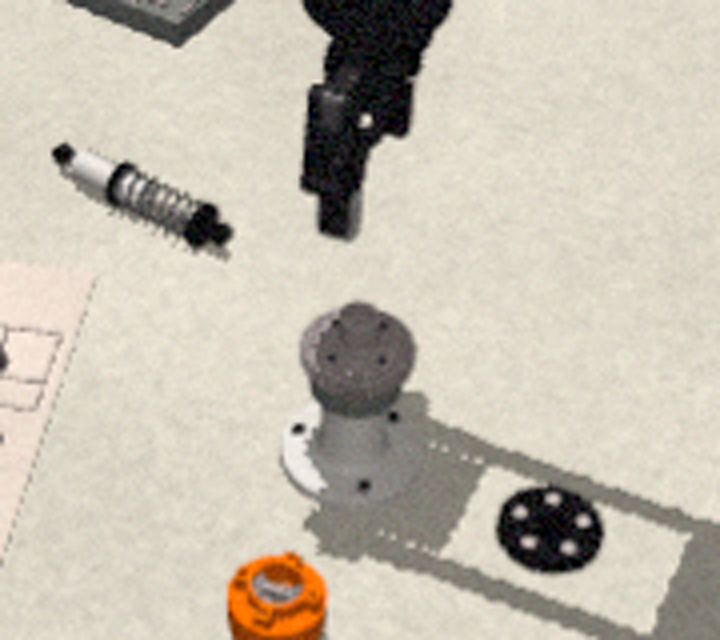

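The images show the gear lying flat and centred: ring top 0.102 m (home 0.101, unseated 0.107), tilt under 0.5°. The gripper is clear, so I'm handing in.

```bash
python3 -c "
from h import *
print(r.sign_off())"
```

```text
the job is handed in; nothing more can be done
None
```

The differential is built up on the stand and the job is handed in, at about 13 s of the 56 s allowed.

- **Case:** I took the larger grey case (not the orange or small one), turned it about −48°, and lowered it into the stand. It passed the bar-top height with no resistance and met the rim at exactly the home height, with about 7 N of contact. A check with the wrist camera showed the flange level at about 0.0865 m and the lug tops at 0.096 m, where they should be.
- **Ring gear:** I gripped it by the journal, turned it about 5.5° to line up with the lugs, and lowered it. It passed the ride-up height freely and stopped at the home height, again with about 7 N. No searching turn was needed.
- **Last checks:** After letting go, the ring's top measured 0.102 m (0.101 expected when home, 0.107 if still riding on the lugs). The ring showed no meaningful tilt. The depth fit on the journal's top gave 0.123 m as expected, but about 1.3° of slope; it is a small, shadowed patch, so I put that down to noise.

The gripper finished open and about 10 cm clear, with no contact force. I never touched the shock absorber, spur gear, screwdriver or the other cases.

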